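# Load a petri dish under the sprung hold-down arm of an orbital shaker

### The arm

A 6-joint arm with a two-finger parallel gripper is mounted at the origin on a cart in front of the work surface, level with it; the furniture and walls round the work are solid. World frame = base frame: x ahead of the robot, y to its left, z up, the work surface at z = 0. Lengths are in m, angles in rad, forces in N, time in s.
With the tool pointing down it reaches from about 0.225 to 0.875 m from the base axis. Payload 3.4 kg.
Tool frame: the origin (TCP) lies between the finger pads; the fingertips stand 25 mm ahead of it and the grasp point (between the pads) lies 6 mm ahead of it; z points along the fingers, y is the line along which they close (so a half turn about z gives the same grasp; the last joint's range is limited). The gripper opens to 85 mm and grips with 20 to 120 N. Pads are 22 mm wide; open, the fingers measure 114 mm over their backs; the gripper's body (76 mm by 85 mm) begins 54 mm behind the grasp point. The pads swing forward as they close: fully open they stand 13 mm farther back than shut.
Start: joints at [1.077, 0.276, 1.505, -0, 1.361, -0.121], TCP at [0.209, 0.536, 0.256] pointing down, gripper open.
Joint ranges: [-2.89, 2.89], [-0.75, 2.08], [0.22, 2.7], [-1.18, 4.32], [0.11, 2.71], [-2.7, 2.7]. Speed limits (rad/s): [2.57, 2.57, 3.14, 3.14, 3.14, 3.14].

### API

Orientations are given as a unit quaternion [w, x, y, z].
In Python, from rig import manip, cams, ticket gives the robot as it stands.
- The arm moves only by the tool step_arm, never from a script. Its argument "increments" is a list of rows, each an object with "dp": the shift along the world's x, y, z each as a share of 0.2 m, from -1 to 1, a list of three; "yaw": the turn about the world's z as a share of 0.15 rad, from -1 to 1; "grip": the opening, from 0 (shut) to 1 (fully open). In form: [{"dp": [tx, ty, tz], "yaw": yaw, "grip": grip}, ...]. A call has 1 to 5 rows; each row shifts and turns the commanded pose from where the row before left it; what a row does not reach is not made up. A row lasts 1/8 s, in which the tool goes at most 62.5 mm and 10.7 degrees, less where a joint would pass 70% of its speed; a pose out of reach is approached as far as the arm can. A call with a number of a shift or a turn outside -1 to 1 is refused whole. A call with a gripper value outside its range is refused whole. The fingers move at their own pace and stop on an object; "squeeze" is the grip in N (left out, the last holds). Time passes only in rows, so rows that do not move let the fingers close. It gives the time, the measured TCP pose, the force, the opening and the grip force at its end, in the units of the state.
- manip.get_state(): the state, without advancing time (a new reading comes with each control period).
- cams.get_image(name): name is "side" or "top"; returns the picture (400x640x3 uint8, blue, green, red); there is no depth.
- cams.get_calibration(name): a dict with "fx", "fy", "cx", "cy" (pixels), "k1" (the pictures are not rectified: a ray, as slopes to the right and down, at radius r is drawn at 1 + k1 r^2 times it, then the intrinsics apply), "extrinsics" (4x4, takes a point from camera to world coordinates). Camera axes: x right, y up, looking along -z (the intrinsics and any distortion apply to the point x, -y, -z); pixel columns grow to the right and rows downward; lengths in m; the calibration is good to about 2 mm. A picture is of the moment at which its call begins. get_calibration takes no time and is no camera call.
- ticket.sign_off(): hands the job in; it is judged then, once.
The state is a dict: "clock": time; "qpos": joint angles; "qd": joint speeds; "effort": joint torques, N m; "position": TCP position; "ee_rot": TCP orientation; "contact_force": force on the tool from outside, world axes, zero at the start; "moment": the same for the moment, N m; "width": finger opening in m; "gripper_force": force on a finger pad.
Only numpy, scipy, OpenCV 4.12 (cv2) and the standard library are available. Lean on these libraries where they do the work, as an engineer would, in place of code of your own. Each camera call takes 0.05 s, during which the arm holds its last target. There are 200 camera calls.

### The job

Load the petri dish on the orbital shaker: set it down flat on the steel platform in front of the roller of the sprung hold-down arm, then slide it along the platform against the roller, so that the arm is pushed back and rides up onto the lid, and on until the dish sits home against both rubber stop posts; then let go, so that the arm bears down on it. The stop bar is set by hand and its exact place is not given, so feel for the posts and ease the dish onto them: the dish is brittle, so ram neither the posts nor the arm. Leave the tape roll, the beaker and the bottle where they are.

Things in the scene. Friction and masses are not known exactly. Their poses are not given: they have to be found in the camera images.
- dish_center (a point): Closed petri dish at the robot's right: round, shallow, clear, cream-coloured inside, 62 mm across, 15 mm high, about 30 g, lying flat on the bench. Point: its centre, half-way up (7.5 mm above what it lies on), z along its axis, up. Grip it across the diameter from above with about 25 N, or it pitches between the fingers; if it has pitched, let it lie flat on the platform and take it again.
- shaker: Low white orbital shaker, fixed, 240 mm long (x), 170 mm wide (y), with a plain steel platform on top. Origin: middle of its underside, on the bench. x points along the slide, from the open front edge (x = -120 mm, two black knobs below it) towards the hold-down arm at the rear; y across. The dish slides in +x along y = 0. A tall analyser stands to its right: pass it well in front.
- platform (a point): Point on the platform's top, 70 mm straight above the shaker's origin, same axes. Beyond it a low bar carries two rubber posts (10 mm thick, 16 mm high, 44 mm apart, either side of y = 0). The dish is home when it touches both: centre at y = 0, x unknown, 12 to 30 mm; the bar is clamped elsewhere each time. Posts sit 38 degrees either side of +x, clear of fingers at the dish's +y and -y sides.
- roller_axis (a point): Middle of the axis of the black roller (22 mm across, 19 mm wide, free to turn) at the front of the steel hold-down arm. Arm at rest: x = 36, y = 0, z = 92.5 mm in the shaker's frame, underside 11.5 mm above the platform. A dish flat on the platform meets it below its axis and cams it up, from centre x about -3 mm, and is fully under by 6 mm; one held 2 mm or more above the platform jams.
- hold_arm (a joint): Angle of the sprung arm about its rear hinge (62 mm behind the roller's axis, 12 mm above the platform), rad: 0 at rest, grows as the roller goes back and up, about 0.054 with the roller on the lid, 0.6 at most. A torsion spring presses the roller down with 2 N at rest, 2.6 N on the lid. Camming it up takes a push of 5 to 12 N, sliding on under it 2 to 6 N.
- tape_roll: Roll of yellow tape lying flat, 68 mm across, 19 mm high, on the bench between the dish and the shaker; origin at the middle of its underside. Not to be moved.
- beaker: Empty glass beaker, 65 mm across, 85 mm high, on the bench behind the shaker; origin at the middle of its underside. Not to be moved.
- lysis_bottle: White bottle with an orange cap, 46 mm square, 92 mm high, on the bench behind the shaker to the right; origin at the middle of its underside. Not to be moved.
There are look-alikes about, which are no part of the job. What is shaped like the part that bears dish_center but blue or green is not meant.

How it is judged:
By the outcome, as a careful person would: the job done as asked, in the order asked, and still so for the second after the job is handed in, with the robot touching nothing.
It also fails if it takes over 48 s, if anything falls off the work surface, if the arm or the gripper's body presses on something with over 40 N, if the wrist force passes 120 N, or if a joint passes its speed limit or range.

## Working session

There is one attempt and no reset: what is moved stays moved. The work goes in short steps, Python scripts to look and compute and a tool call to move; the robot and the scene stay as the last step left them, time stands still between calls to the robot, and variables do not carry over. Pictures are saved under pics/ and viewed, at most 10 in all, crops included, and the job is handed in when it is done.

Besides the shell and the picture viewer there is one more tool, called after "Emit:" by a JSON object that holds its "name" and its "arguments", one argument or row to a line. step_arm: Moves the arm, as the interface text tells. Shift numbers are shares of 0.2 m and turn numbers shares of 0.15 rad, none past 1 either way. Its arguments: {"type":"object","properties":{"increments":{"type":"array"},"squeeze":{"type":"number"}},"required":["increments"]}

```bash
ls; mkdir -p pics; python3 - <<'E'
from rig import manip,cams
import cv2
for n in("side","top"):
    cv2.imwrite(f"pics/{n}0.png",cams.get_image(n)); c=cams.get_calibration(n); print(n,c)
print(manip.get_state())
E
```

```text
pics
side {'fx': 464.72827393888406, 'fy': 464.72827393888406, 'cx': 319.8291259296337, 'cy': 195.7453822419918, 'k1': 0.0007574934197780559, 'extrinsics': array([[-0.9863848 ,  0.08444674, -0.14111616,  0.38715438],
       [-0.16410501, -0.56128271,  0.81119126,  0.960912  ],
       [-0.0107036 ,  0.8233046 ,  0.56749887,  0.74352764],
       [ 0.        ,  0.        ,  0.        ,  1.        ]])}
top {'fx': 422.0361152931718, 'fy': 422.0361152931718, 'cx': 319.46741177501065, 'cy': 193.24933780643858, 'k1': 0.010488291469701016, 'extrinsics': array([[-0.00673255,  0.99299184, -0.11799099,  0.44775631],
       [-0.99953992, -0.0101722 , -0.02857393,  0.00516627],
       [-0.0295739 ,  0.11774433,  0.99260347,  1.28223111],
       [ 0.        ,  0.        ,  0.        ,  1.        ]])}
{'clock': 0.1, 'qpos': array([ 1.07700510e+00,  2.76560010e-01,  1.50599630e+00,  1.52084194e-06,
        1.36073624e+00, -1.21019317e-01]), 'qd': array([-0.00073419, -0.00161851, -0.00194832,  0.00203039, -0.00052202,
        0.00180075]), 'effort': array([ 2.37295564e-03, -4.17695475e+01, -2.46405691e+01, -4.48310047e-04,
        5.75958984e-03, -2.01277949e-06]), 'position': array([0.20922208, 0.53511965, 0.25551416]), 'ee_rot': array([-2.57891892e-04,  1.85308751e-01,  9.82679981e-01, -8.09880113e-04]), 'contact_force': array([-0.74378078,  0.11632377, -0.54249266]), 'moment': array([ 0.02005418, -0.01854543, -0.02764693]), 'gripper_force': 0.0, 'width': 0.085755481472205}
```

View pics/top0.png

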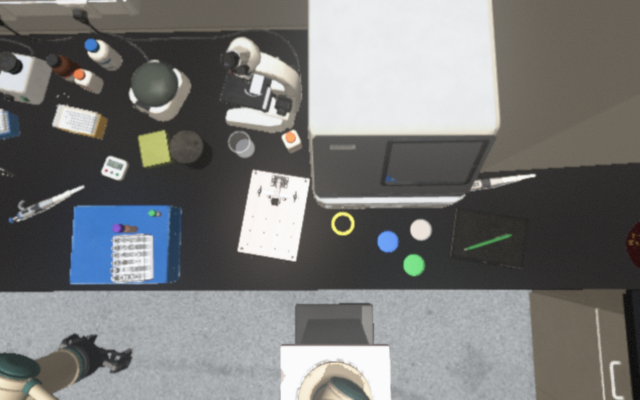

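View pics/side0.png

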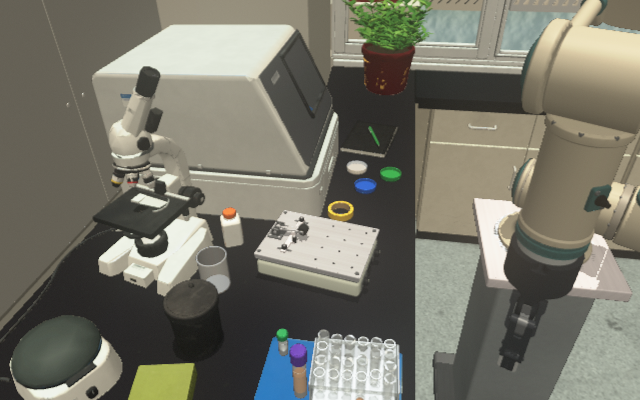

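The top view shows the cream dish at (421,230), with the blue and green decoys at (388,241) and (414,265). The tape is at (343,223), and the shaker platform has corners near (253,170), (309,178), (297,260) and (239,250). The side view shows the roller arm near (295,232) px. I'll measure these.

```bash
cat > h.py <<'E'
import numpy as np,cv2
from rig import cams
def ray(n,uv):
    c=cams.get_calibration(n); K=np.array([[c['fx'],0,c['cx']],[0,c['fy'],c['cy']],[0,0,1.]])
    p=cv2.undistortPoints(np.array([[uv]],float),K,np.array([c['k1'],0,0,0.]))[0,0]
    E=c['extrinsics']; return E[:3,3],E[:3,:3]@np.array([p[0],-p[1],-1])
def onz(n,uv,z):
    o,d=ray(n,uv); return o+d*(z-o[2])/d[2]
def proj(n,P):
    c=cams.get_calibration(n);E=c['extrinsics'];q=E[:3,:3].T@(np.array(P)-E[:3,3]);x,y=q[0]/-q[2],-q[1]/-q[2]
    s=1+c['k1']*(x*x+y*y);return np.array([c['fx']*x*s+c['cx'],c['fy']*y*s+c['cy']])
E
python3 - <<'E'
from h import *
im=cv2.imread("pics/top0.png");hsv=cv2.cvtColor(im,cv2.COLOR_BGR2HSV)
def big(m,x0,x1,y0,y1):
    k=np.zeros_like(m);k[y0:y1,x0:x1]=m[y0:y1,x0:x1]
    cs,_=cv2.findContours(k,cv2.RETR_EXTERNAL,cv2.CHAIN_APPROX_NONE);return max(cs,key=cv2.contourArea)
v=cv2.inRange(hsv,(0,0,110),(179,80,255))
c=big(v,405,440,215,250);e=cv2.fitEllipse(c);print("dish",e,onz("top",e[0],.013))
y=cv2.inRange(hsv,(20,120,100),(35,255,255));c=big(y,325,365,205,240);e=cv2.fitEllipse(c);print("tape",e,onz("top",e[0],.015))
c=big(cv2.inRange(hsv,(0,0,110),(179,60,255)),230,315,160,270);r=cv2.minAreaRect(c);b=cv2.boxPoints(r);print(r)
for q in b: print(q,onz("top",q,.07))
cv2.imwrite("pics/t0c.png",cv2.resize(im[150:280,225:445],None,fx=3.6,fy=3.6,interpolation=cv2.INTER_CUBIC))
s=cv2.imread("pics/side0.png")
cv2.imwrite("pics/s0c.png",cv2.resize(s[145:305,240:410],None,fx=3.7,fy=3.7,interpolation=cv2.INTER_CUBIC))
E
```

```text
dish ((420.40777587890625, 229.43569946289062), (20.970050811767578, 21.43951988220215), 129.68190002441406) [ 0.48709661 -0.25811399  0.013     ]
tape ((342.4653625488281, 223.36146545410156), (22.01827621459961, 22.468185424804688), 37.53840255737305) [ 0.50688341 -0.02663856  0.015     ]
((273.3250427246094, 214.8146514892578), (60.656768798828125, 85.22530364990234), 9.7824068069458)
[236.19745 251.65471] [0.42598144 0.27959532 0.07      ]
[250.6778  167.66858] [0.6693448  0.24105539 0.07      ]
[310.45264 177.9746 ] [0.63685289 0.06598675 0.07      ]
[295.9723  261.96072] [0.39584975 0.10820258 0.07      ]
```

View pics/t0c.png

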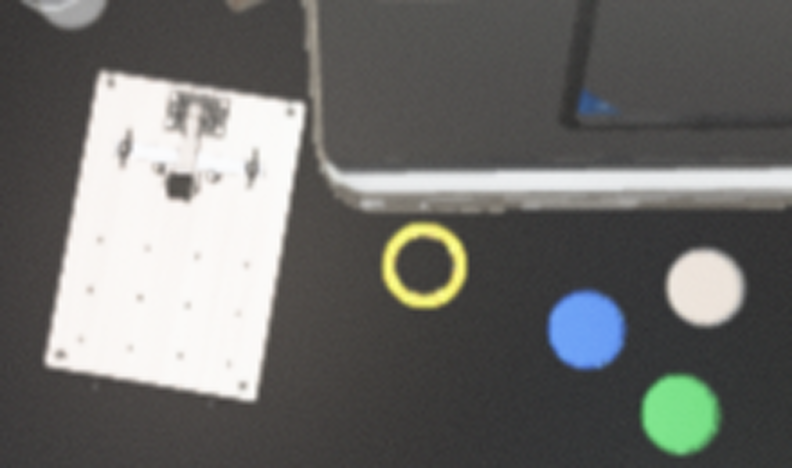

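View pics/s0c.png

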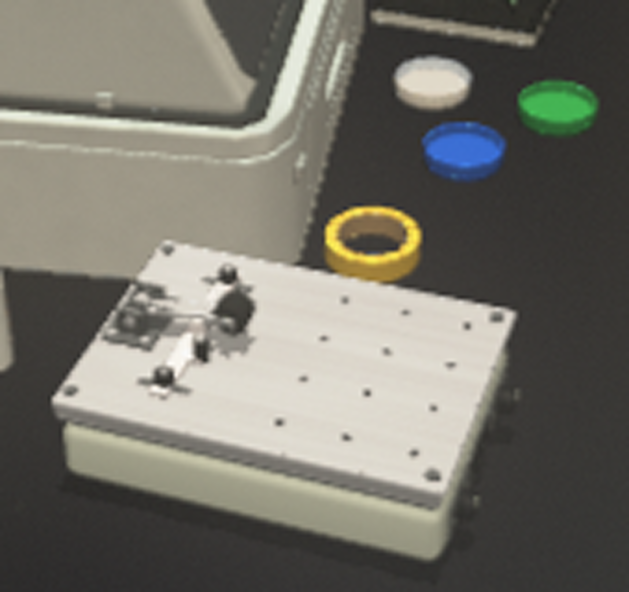

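The crops show the platform corners clearly: top crop (97,70), (305,102), (258,401) and (45,367). The roller is the black square at (180,187), between the two posts near (160,170) and (213,177).

```bash
python3 - <<'E'
from h import *
g=cv2.cvtColor(cv2.imread("pics/top0.png"),cv2.COLOR_BGR2GRAY)
C=np.array([(97,70),(305,102),(258,401),(45,367)],np.float32)/3.6+np.array([225,150],np.float32)-.36
# edge lines from half-level crossings, then corners
W=[onz("top",q,.07)[:2] for q in C]
lines=[]
for i in range(4):
    a,b=C[i],C[(i+1)%4];d=(b-a)/np.linalg.norm(b-a);n=np.array([-d[1],d[0]]);pts=[]
    for t in np.linspace(.12,.88,40):
        s=np.arange(-4,4,.1);P=a+(b-a)*t+s[:,None]*n
        v=cv2.remap(g,P[:,0].astype(np.float32)[None],P[:,1].astype(np.float32)[None],cv2.INTER_LINEAR)[0].astype(float)
        h=(v[-10:].mean()+v[:10].mean())/2
        k=np.argmax(v>h); pts.append(onz("top",P[k],.07)[:2])
    vx,vy,x,y=cv2.fitLine(np.array(pts,np.float32),cv2.DIST_HUBER,0,.01,.01)[:,0]
    lines.append(np.cross([x,y,1],[x+vx,y+vy,1])); print("edge yaw",np.degrees(np.arctan(vy/vx)) if abs(vx)>abs(vy) else np.degrees(np.arctan(-vx/vy)))
K=[]
for i in range(4):
    p=np.cross(lines[i-1],lines[i]);K.append(p[:2]/p[2])
K=np.array(K);print(K,K.mean(0),[np.linalg.norm(K[i]-K[i-1]) for i in range(4)])
for nm,uv,z in(("roller",(275-.3,201.5),.0925),):print(nm,onz("top",uv,z))
s=(240+235/3.7,145+312/3.7)
o1,d1=ray("top",(274.7,201.5));o2,d2=ray("side",s)
t=np.linalg.lstsq(np.c_[d1,-d2],o2-o1,rcond=None)[0];print("tri roller",o1+d1*t[0],o2+d2*t[1])
# dish side check: base ellipse in side
im=cv2.imread("pics/side0.png");hsv=cv2.cvtColor(im,cv2.COLOR_BGR2HSV)
print("dish side pt top",onz("side",(240+432/3.7,145+76/3.7),.013))
for q in K: print(proj("side",[*q,.07]))
E
```

```text
edge yaw -9.624867
edge yaw -9.812741
edge yaw -9.881799
edge yaw -9.841465
[[0.66494991 0.23686307]
 [0.63637861 0.06838414]
 [0.39849201 0.10952877]
 [0.4278391  0.27799596]] [0.53191491 0.17319299] [np.float64(0.24065213458947812), np.float64(0.1708843733272244), np.float64(0.24141854507788835), np.float64(0.1710042259822173)]
roller [0.5668709  0.16685618 0.0925    ]
tri roller [0.56682049 0.16678776 0.09300346] [0.56338184 0.16635528 0.09260041]
dish side pt top [ 0.48396387 -0.26038774  0.013     ]
[251.65272348 253.17789984]
[282.30823677 208.98275396]
[378.54157178 228.48537188]
[358.87983851 278.5226789 ]
```

```bash
python3 - <<'E'
from h import *
for z in(0,.1): print(z,[onz("side",(240+a/3.7,145+b/3.7),z).round(3) for a,b in((300,258),(318,200),(340,110),(362,20))],[onz("top",(225+a/3.6,150+b/3.6),z).round(3) for a,b in((370,210),(500,207),(790,190))])
E
```

```text
0 [array([ 0.554, -0.015,  0.   ]), array([ 0.552, -0.088,  0.   ]), array([ 0.554, -0.217,  0.   ]), array([ 0.557, -0.369,  0.   ])] [array([0.554, 0.017, 0.   ]), array([ 0.555, -0.093,  0.   ]), array([ 0.567, -0.336,  0.   ])]
0.1 [array([0.532, 0.117, 0.1  ]), array([0.53 , 0.053, 0.1  ]), array([ 0.532, -0.059,  0.1  ]), array([ 0.534, -0.19 ,  0.1  ])] [array([0.545, 0.016, 0.1  ]), array([ 0.547, -0.085,  0.1  ]), array([ 0.558, -0.309,  0.1  ])]
```

Emit:
{"name": "step_arm", "arguments": {
  "increments": [
    {"dp":[0.05,-0.2,0],"yaw":0.1,"grip":0.87},
    {"dp":[0.09,-0.265,0],"yaw":0.1,"grip":0.87},
    {"dp":[0.09,-0.265,0],"yaw":0.1,"grip":0.87},
    {"dp":[0.09,-0.265,0],"yaw":0.1,"grip":0.87},
    {"dp":[0.09,-0.265,0],"yaw":0.1,"grip":0.87}
  ],
  "squeeze": 25
}}

```text
clock: 0.72
position: [0.2915, 0.2818, 0.2561]
ee_rot: [0.0, 0.148, 0.989, -0.0]
contact_force: [1.7, 0.3, 0.3]
width: 0.0747
gripper_force: 0.0
```

Emit:
{"name": "step_arm", "arguments": {
  "increments": [
    {"dp":[0.09,-0.265,0],"yaw":0.1,"grip":0.87},
    {"dp":[0.09,-0.265,0],"yaw":0.1,"grip":0.87},
    {"dp":[0.09,-0.265,0],"yaw":0.1,"grip":0.87},
    {"dp":[0.09,-0.265,0],"yaw":0.1,"grip":0.87},
    {"dp":[0.09,-0.265,0],"yaw":0.1,"grip":0.87}
  ]
}}

```text
clock: 1.35
position: [0.3815, 0.0168, 0.2563]
ee_rot: [0.0, 0.111, 0.994, 0.0]
contact_force: [1.3, 0.9, 0.2]
width: 0.0744
gripper_force: 0.0
```

Emit:
{"name": "step_arm", "arguments": {
  "increments": [
    {"dp":[0.1,-0.265,-0.1],"yaw":0.1,"grip":0.87},
    {"dp":[0.1,-0.265,-0.1],"yaw":0.1,"grip":0.87},
    {"dp":[0.1,-0.265,-0.15],"yaw":0.1,"grip":0.87},
    {"dp":[0.1,-0.265,-0.15],"yaw":0,"grip":0.87},
    {"dp":[0,0,-0.1],"yaw":0,"grip":0.87}
  ]
}}

```text
clock: 1.98
position: [0.4617, -0.1946, 0.1361]
ee_rot: [0.0, 0.091, 0.996, -0.0]
contact_force: [-0.5, 0.3, 0.1]
width: 0.0742
gripper_force: 0.0
```

Emit:
{"name": "step_arm", "arguments": {
  "increments": [
    {"dp":[0.06,-0.16,0],"yaw":0.07,"grip":0.87},
    {"dp":[0.06,-0.16,-0.1],"yaw":0,"grip":0.87},
    {"dp":[0,0,-0.1],"yaw":0,"grip":0.87},
    {"dp":[0,0,-0.1],"yaw":0,"grip":0.87},
    {"dp":[0,0,0],"yaw":0,"grip":0.87}
  ]
}}

```text
clock: 2.6
position: [0.4831, -0.254, 0.0761]
ee_rot: [-0.002, 0.084, 0.996, 0.001]
contact_force: [0.1, 0.1, 0.5]
width: 0.0742
gripper_force: 0.0
```

```bash
python3 - <<'E'
from h import *
from rig import manip
s=manip.get_state();print(s['position'],s['ee_rot'])
a=cams.get_image("side");b=cams.get_image("top")
print(proj("side",[.486,-.259,.0075]),proj("top",[.486,-.259,.0075]))
A=cv2.resize(a[130:200,320:420],None,fx=6,fy=6,interpolation=cv2.INTER_CUBIC)
cv2.imwrite("pics/s1.png",A)
E
```

```text
[ 0.48312222 -0.2540373   0.0760918 ] [-0.00198824  0.08364875  0.99649258  0.00121485]
[355.98546724 167.26823443] [420.33686901 229.86164152]
```

View pics/s1.png

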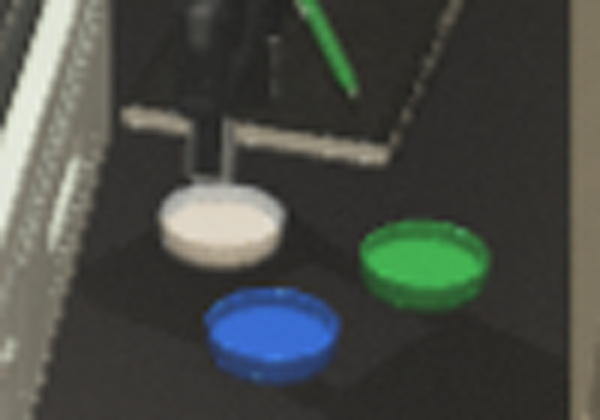

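The close view shows a finger at crop (212,150) just above the cream dish, which is centred at (222,225). The decoys are clear of both fingers. I'll compare the finger and dish columns.

```bash
python3 - <<'E'
from h import *
for z in (.055,.06): print(proj("side",[.483+.17*.042,-.254+.985*.042,z]))
for x in(.482,.485,.488): print(x,proj("side",[x,-.259,.0075]))
E
```

```text
[353.51213106 161.32712897]
[353.56434683 159.84251693]
0.482 [357.29052386 167.36740882]
0.485 [356.31163408 167.29302067]
0.488 [355.33332807 167.21867667]
```

Emit:
{"name": "step_arm", "arguments": {
  "increments": [
    {"dp":[0.02,-0.022,-0.05],"yaw":0,"grip":0.87},
    {"dp":[0,0,-0.08],"yaw":0,"grip":0.87},
    {"dp":[0,0,-0.05],"yaw":0,"grip":0.87},
    {"dp":[0,0,0],"yaw":0,"grip":0.87}
  ]
}}

```text
clock: 3.2
position: [0.4876, -0.2586, 0.0405]
ee_rot: [-0.001, 0.084, 0.997, 0.001]
contact_force: [0.1, 0.6, 0.0]
width: 0.0742
gripper_force: 0.0
```

Emit:
{"name": "step_arm", "arguments": {
  "increments": [
    {"dp":[0,0,-0.02],"yaw":0,"grip":0.87},
    {"dp":[0,0,-0.02],"yaw":0,"grip":0.87},
    {"dp":[0,0,0],"yaw":0,"grip":0.87}
  ]
}}

```text
clock: 3.58
position: [0.4883, -0.2591, 0.0337]
ee_rot: [-0.0, 0.084, 0.997, 0.0]
contact_force: [-0.6, -0.5, 0.2]
width: 0.0744
gripper_force: 0.0
```

Emit:
{"name": "step_arm", "arguments": {
  "increments": [
    {"dp":[-0.005,0,-0.015],"yaw":0,"grip":0.87},
    {"dp":[0,0,-0.015],"yaw":0,"grip":0.87},
    {"dp":[0,0,0],"yaw":0,"grip":0.87}
  ]
}}

```text
clock: 3.95
position: [0.4872, -0.2591, 0.0276]
ee_rot: [-0.0, 0.084, 0.997, 0.0]
contact_force: [0.3, 0.8, 0.8]
width: 0.0745
gripper_force: 0.0
```

Emit:
{"name": "step_arm", "arguments": {
  "increments": [
    {"dp":[0,0,-0.01],"yaw":0,"grip":0.87},
    {"dp":[0,0,0],"yaw":0,"grip":0.87}
  ]
}}

```text
clock: 4.2
position: [0.4874, -0.2592, 0.0257]
ee_rot: [-0.0, 0.084, 0.997, 0.0]
contact_force: [-0.3, 0.2, -0.0]
width: 0.0742
gripper_force: 0.0
```

Emit:
{"name": "step_arm", "arguments": {
  "increments": [
    {"dp":[0,0,-0.01],"yaw":0,"grip":0.87},
    {"dp":[0,0,0],"yaw":0,"grip":0.87}
  ]
}}

```text
clock: 4.45
position: [0.4874, -0.2591, 0.0237]
ee_rot: [-0.0, 0.084, 0.997, 0.0]
contact_force: [0.4, -0.4, -0.4]
width: 0.0744
gripper_force: 0.0
```

Emit:
{"name": "step_arm", "arguments": {
  "increments": [
    {"dp":[0,0,-0.013],"yaw":0,"grip":0.87},
    {"dp":[0,0,0],"yaw":0,"grip":0.8},
    {"dp":[0,0,0],"yaw":0,"grip":0.76}
  ]
}}

```text
clock: 4.82
position: [0.4874, -0.2592, 0.0212]
ee_rot: [-0.0, 0.084, 0.997, 0.0]
contact_force: [0.0, -0.9, 0.7]
width: 0.0649
gripper_force: 0.0
```

Emit:
{"name": "step_arm", "arguments": {
  "increments": [
    {"dp":[0,0,0],"yaw":0,"grip":0.6},
    {"dp":[0,0,0],"yaw":0,"grip":0.6},
    {"dp":[0,0,0],"yaw":0,"grip":0.6}
  ],
  "squeeze": 25
}}

```text
clock: 5.2
position: [0.4875, -0.2593, 0.0215]
ee_rot: [0.0, 0.084, 0.997, -0.0]
contact_force: [-0.6, 0.5, 3.3]
width: 0.0612
gripper_force: 27.4
```

Emit:
{"name": "step_arm", "arguments": {
  "increments": [
    {"dp":[0,0,0.05],"yaw":0,"grip":0.6},
    {"dp":[-0.02,0,0.15],"yaw":0,"grip":0.6},
    {"dp":[-0.06,0,0.2],"yaw":0,"grip":0.6},
    {"dp":[-0.06,0.05,0.2],"yaw":0,"grip":0.6},
    {"dp":[-0.04,0.1,0.1],"yaw":0,"grip":0.6}
  ]
}}

```text
clock: 5.82
position: [0.452, -0.23, 0.1639]
ee_rot: [0.002, 0.084, 0.996, -0.001]
contact_force: [0.3, -0.2, -0.5]
width: 0.0611
gripper_force: 27.4
```

Emit:
{"name": "step_arm", "arguments": {
  "increments": [
    {"dp":[0,0.2,0],"yaw":0,"grip":0.6},
    {"dp":[0,0.25,0],"yaw":0,"grip":0.6},
    {"dp":[0,0.25,0],"yaw":0,"grip":0.6},
    {"dp":[0,0.25,0],"yaw":0,"grip":0.6},
    {"dp":[0,0.25,0],"yaw":0,"grip":0.6}
  ]
}}

```text
clock: 6.45
position: [0.4513, 0.0123, 0.1617]
ee_rot: [0.001, 0.084, 0.996, 0.0]
contact_force: [-0.1, -0.0, 0.2]
width: 0.0613
gripper_force: 27.4
```

Emit:
{"name": "step_arm", "arguments": {
  "increments": [
    {"dp":[0.02,0.25,0],"yaw":0,"grip":0.6},
    {"dp":[0.04,0.25,0],"yaw":0,"grip":0.6},
    {"dp":[0.06,0.2,0],"yaw":0,"grip":0.6},
    {"dp":[0.05,0.1,0],"yaw":0,"grip":0.6},
    {"dp":[0,0,0],"yaw":0,"grip":0.6}
  ]
}}

```text
clock: 7.08
position: [0.4861, 0.1715, 0.1613]
ee_rot: [0.0, 0.083, 0.997, -0.0]
contact_force: [-0.2, -0.1, -1.6]
width: 0.061
gripper_force: 27.4
```

```bash
python3 - <<'E'
from h import *
from rig import manip
s=manip.get_state();print(s['position'],s['ee_rot'],s['width'],s['contact_force'])
a=cams.get_image("side")
print(proj("side",[*s['position'][:2],s['position'][2]-.014]))
cv2.imwrite("pics/s2.png",cv2.resize(a[130:300,240:420],None,fx=3.5,fy=3.5,interpolation=cv2.INTER_CUBIC))
E
```

```text
[0.486141   0.17150102 0.16130371] [ 3.03101709e-04  8.25651593e-02  9.96585619e-01 -7.95135389e-05] 0.061031368039690906 [-0.20602358 -0.11619897 -1.56507843]
[337.75427659 214.20559792]
```

View pics/s2.png

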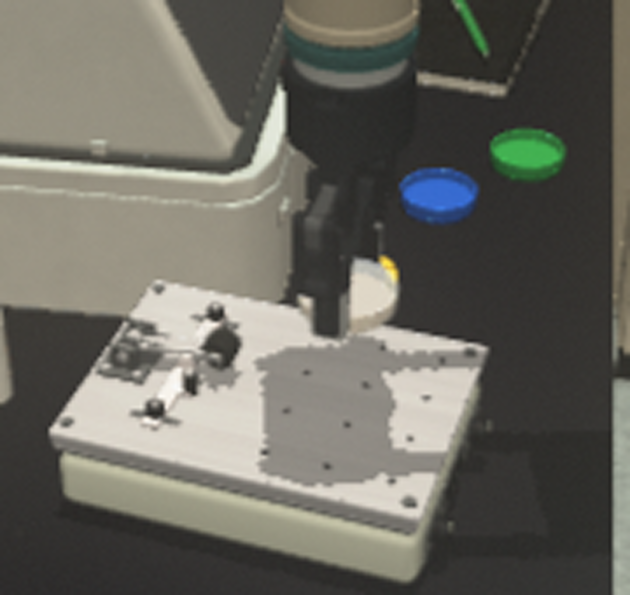

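The dish is in the fingers over the platform, at crop (350,295), but this view doesn't show clearly whether it has pitched. I'll zoom in.

```bash
python3 - <<'E'
from h import *
a=cams.get_image("side")
cv2.imwrite("pics/s3.png",cv2.resize(a[190:235,310:370],None,fx=11,fy=11,interpolation=cv2.INTER_CUBIC))
E
```

```text
(no output)
```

View pics/s3.png

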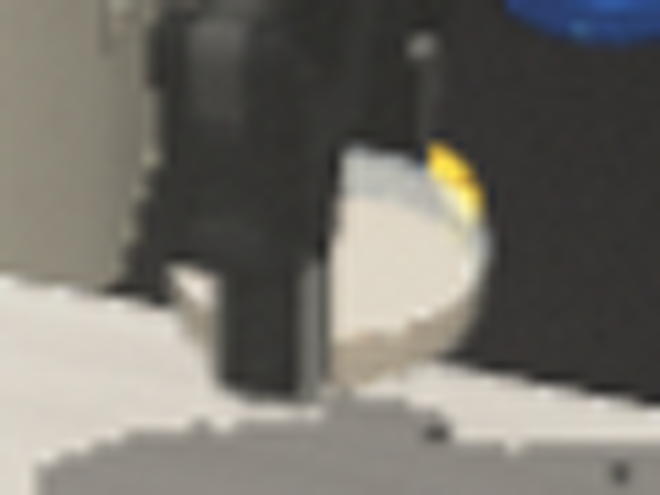

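The dish's long axis runs from crop (172,270) to (488,240). That means it is pitched slightly and sits about 4 mm toward -x of the fingers. I'll set it down, release, look from above and regrip.

Emit:
{"name": "step_arm", "arguments": {
  "increments": [
    {"dp":[0.028,0.042,-0.1],"yaw":0,"grip":0.6},
    {"dp":[0,0,-0.15],"yaw":0,"grip":0.6},
    {"dp":[0,0,-0.05],"yaw":0,"grip":0.6},
    {"dp":[0,0,0],"yaw":0,"grip":0.6}
  ]
}}

```text
clock: 7.68
position: [0.4906, 0.1782, 0.1009]
ee_rot: [-0.001, 0.084, 0.996, -0.0]
contact_force: [-0.5, 0.5, -0.0]
width: 0.0608
gripper_force: 27.4
```

Emit:
{"name": "step_arm", "arguments": {
  "increments": [
    {"dp":[0,0,-0.01],"yaw":0,"grip":0.6},
    {"dp":[0,0,0],"yaw":0,"grip":0.6}
  ]
}}

```text
clock: 7.92
position: [0.4915, 0.1791, 0.1]
ee_rot: [0.001, 0.084, 0.996, 0.0]
contact_force: [-0.9, 1.1, 1.2]
width: 0.061
gripper_force: 27.4
```

Emit:
{"name": "step_arm", "arguments": {
  "increments": [
    {"dp":[0,0,-0.01],"yaw":0,"grip":0.6},
    {"dp":[0,0,0],"yaw":0,"grip":0.6}
  ]
}}

```text
clock: 8.18
position: [0.491, 0.1792, 0.0973]
ee_rot: [0.0, 0.083, 0.997, 0.0]
contact_force: [0.4, -0.3, 0.4]
width: 0.0609
gripper_force: 27.4
```

Emit:
{"name": "step_arm", "arguments": {
  "increments": [
    {"dp":[0,0,-0.01],"yaw":0,"grip":0.6},
    {"dp":[0,0,0],"yaw":0,"grip":0.6}
  ]
}}

```text
clock: 8.43
position: [0.4909, 0.1792, 0.095]
ee_rot: [-0.0, 0.083, 0.997, -0.0]
contact_force: [-0.4, -1.0, 0.3]
width: 0.0612
gripper_force: 27.4
```

Emit:
{"name": "step_arm", "arguments": {
  "increments": [
    {"dp":[0,0,-0.01],"yaw":0,"grip":0.6},
    {"dp":[0,0,0],"yaw":0,"grip":0.6}
  ]
}}

```text
clock: 8.68
position: [0.4909, 0.1792, 0.093]
ee_rot: [-0.0, 0.084, 0.997, -0.0]
contact_force: [1.5, -0.1, -0.6]
width: 0.061
gripper_force: 27.4
```

Emit:
{"name": "step_arm", "arguments": {
  "increments": [
    {"dp":[0,0,-0.008],"yaw":0,"grip":0.6},
    {"dp":[0,0,0],"yaw":0,"grip":0.6}
  ]
}}

```text
clock: 8.93
position: [0.4911, 0.1792, 0.0916]
ee_rot: [0.0, 0.084, 0.997, 0.0]
contact_force: [-0.1, 0.0, -0.7]
width: 0.061
gripper_force: 27.4
```

Emit:
{"name": "step_arm", "arguments": {
  "increments": [
    {"dp":[0,0,-0.005],"yaw":0,"grip":0.6},
    {"dp":[0,0,0],"yaw":0,"grip":0.6}
  ]
}}

```text
clock: 9.18
position: [0.4911, 0.1792, 0.0915]
ee_rot: [0.0, 0.084, 0.997, 0.0]
contact_force: [-1.6, 0.6, 5.2]
width: 0.0611
gripper_force: 28.0
```

Contact came at the expected height. I'll release, lift clear and measure the dish relative to the platform from above.

Emit:
{"name": "step_arm", "arguments": {
  "increments": [
    {"dp":[0,0,0.005],"yaw":0,"grip":0.8},
    {"dp":[0,0,0],"yaw":0,"grip":0.87},
    {"dp":[0,0,0.1],"yaw":0,"grip":0.87},
    {"dp":[0,0,0.25],"yaw":0,"grip":0.87},
    {"dp":[-0.2,0,0.2],"yaw":0,"grip":0.87}
  ]
}}

```text
clock: 9.8
position: [0.4537, 0.1794, 0.2032]
ee_rot: [0.002, 0.084, 0.996, 0.001]
contact_force: [-0.6, 0.7, -0.6]
width: 0.0744
gripper_force: 0.0
```

Emit:
{"name": "step_arm", "arguments": {
  "increments": [
    {"dp":[-0.3,0,0],"yaw":0,"grip":0.87},
    {"dp":[-0.2,0,0],"yaw":0,"grip":0.87},
    {"dp":[0,0,0],"yaw":0,"grip":0.87}
  ]
}}

```text
clock: 10.18
position: [0.3477, 0.1788, 0.2015]
ee_rot: [-0.001, 0.083, 0.997, -0.0]
contact_force: [0.3, -0.3, -0.1]
width: 0.0743
gripper_force: 0.0
```

```bash
python3 - <<'E'
from h import *
from rig import manip
s=manip.get_state();print(s['position'])
a=cams.get_image("top");b=cams.get_image("side")
A=cv2.resize(a[160:275,230:320],None,fx=4.3,fy=4.3,interpolation=cv2.INTER_CUBIC)
B=cv2.resize(b[190:300,250:390],None,fx=3,fy=3,interpolation=cv2.INTER_CUBIC)
h=max(A.shape[0],B.shape[0]);f=lambda I:cv2.copyMakeBorder(I,0,h-I.shape[0],0,0,cv2.BORDER_CONSTANT)
cv2.imwrite("pics/c4.png",np.hstack([f(A),f(B)]))
cv2.imwrite("pics/t4raw.png",a);cv2.imwrite("pics/s4raw.png",b)
E
```

```text
[0.34767558 0.17882526 0.2014762 ]
```

View pics/c4.png

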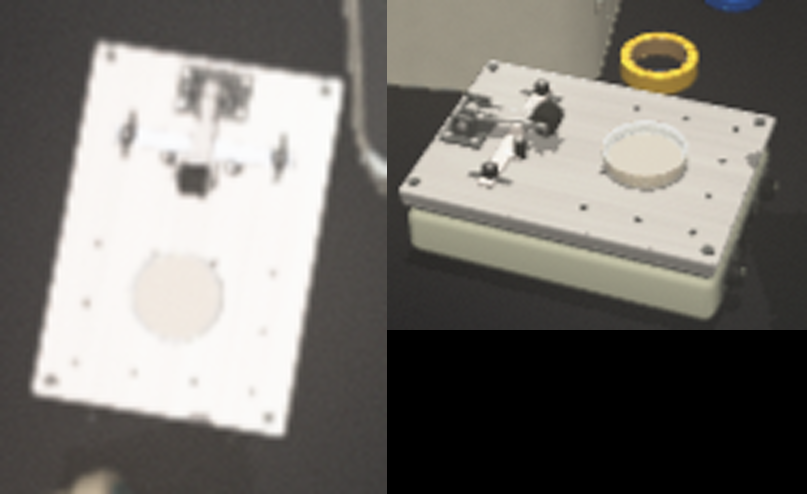

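The dish lies flat in front of the roller, centred at about (177,297) in the left crop. I'll compute its position in the shaker frame.

```bash
python3 - <<'E'
from h import *
a=cv2.imread("pics/t4raw.png");hsv=cv2.cvtColor(a,cv2.COLOR_BGR2HSV)
m=np.zeros(a.shape[:2],np.uint8);m[212:246,255:288]=255
S=hsv[...,1];print(S[229,262:282],S[229,283:292])
k=cv2.inRange(hsv,(0,14,100),(60,255,255))&m;k=cv2.morphologyEx(k,cv2.MORPH_OPEN,np.ones((3,3)))
cs,_=cv2.findContours(k,cv2.RETR_EXTERNAL,cv2.CHAIN_APPROX_NONE);c=max(cs,key=cv2.contourArea);e=cv2.fitEllipse(c);print(e)
O=np.array([.5319,.1732]);t=-.171;R=np.array([[np.cos(t),-np.sin(t)],[np.sin(t),np.cos(t)]])
for uv,z in((e[0],.083),((230+177/4.3-.4,160+297/4.3-.4),.083),((274.7,201.5),.0925)):
    p=onz("top",uv,z);print(p,R.T@(p[:2]-O))
b=cv2.imread("pics/s4raw.png")
p=onz("side",(250+(645-387)/3-.3,190+150/3-.3),.083);print("side",p,R.T@(p[:2]-O))
E
```

```text
[17 17 17 18 17 17 18 17 17 17 17 16 16 17 18 17 17 16 14 11] [4 4 5 4 4 4 4 3 3]
((270.6737976074219, 228.4992218017578), (17.570581436157227, 17.599937438964844), 110.6238784790039)
[0.49078966 0.17917819 0.083     ] [-0.04152804 -0.00110466]
[0.4903041  0.17892078 0.083     ] [-0.04196272 -0.00144094]
[0.5668709  0.16685618 0.0925    ] [ 0.03554037 -0.00030037]
side [0.48887625 0.17970534 0.083     ] [-0.04350325 -0.0009108 ]
```

Emit:
{"name": "step_arm", "arguments": {
  "increments": [
    {"dp":[0.25,0,0],"yaw":0,"grip":0.87},
    {"dp":[0.25,0,-0.05],"yaw":0,"grip":0.87},
    {"dp":[0.215,0.002,-0.15],"yaw":0,"grip":0.87},
    {"dp":[0,0,-0.2],"yaw":0,"grip":0.87},
    {"dp":[0,0,0],"yaw":0,"grip":0.87}
  ]
}}

```text
clock: 10.9
position: [0.4932, 0.1788, 0.1182]
ee_rot: [-0.004, 0.084, 0.996, -0.001]
contact_force: [0.3, -0.3, 0.0]
width: 0.0742
gripper_force: 0.0
```

Emit:
{"name": "step_arm", "arguments": {
  "increments": [
    {"dp":[0,0,-0.08],"yaw":0,"grip":0.87},
    {"dp":[0,0,-0.03],"yaw":0,"grip":0.87},
    {"dp":[0,0,0],"yaw":0,"grip":0.87}
  ]
}}

```text
clock: 11.28
position: [0.4945, 0.1797, 0.1004]
ee_rot: [0.0, 0.084, 0.997, 0.0]
contact_force: [0.4, 0.4, -0.4]
width: 0.0742
gripper_force: 0.0
```

Emit:
{"name": "step_arm", "arguments": {
  "increments": [
    {"dp":[-0.018,-0.002,0],"yaw":0,"grip":0.87},
    {"dp":[0,0,-0.02],"yaw":0,"grip":0.87},
    {"dp":[0,0,0],"yaw":0,"grip":0.87}
  ]
}}

```text
clock: 11.65
position: [0.4902, 0.1792, 0.0957]
ee_rot: [-0.0, 0.084, 0.997, 0.0]
contact_force: [-0.7, -0.3, 0.3]
width: 0.0744
gripper_force: 0.0
```

Emit:
{"name": "step_arm", "arguments": {
  "increments": [
    {"dp":[0,0,-0.018],"yaw":0,"grip":0.8},
    {"dp":[0,0,0],"yaw":0,"grip":0.77}
  ]
}}

```text
clock: 11.9
position: [0.4902, 0.1791, 0.0917]
ee_rot: [-0.0, 0.084, 0.997, -0.0]
contact_force: [0.0, -0.1, 0.3]
width: 0.0658
gripper_force: 0.0
```

Emit:
{"name": "step_arm", "arguments": {
  "increments": [
    {"dp":[0,0,0.004],"yaw":0,"grip":0.77},
    {"dp":[0,0,0],"yaw":0,"grip":0.6},
    {"dp":[0,0,0],"yaw":0,"grip":0.6},
    {"dp":[0,0,0],"yaw":0,"grip":0.6}
  ],
  "squeeze": 25
}}

```text
clock: 12.4
position: [0.4907, 0.1792, 0.0932]
ee_rot: [0.0, 0.084, 0.997, 0.0]
contact_force: [0.2, 0.1, 3.5]
width: 0.061
gripper_force: 27.4
```

Emit:
{"name": "step_arm", "arguments": {
  "increments": [
    {"dp":[0.04,-0.005,0],"yaw":0,"grip":0.6},
    {"dp":[0.04,-0.006,0],"yaw":0,"grip":0.6},
    {"dp":[0.04,-0.006,0],"yaw":0,"grip":0.6},
    {"dp":[0.03,-0.004,0],"yaw":0,"grip":0.6},
    {"dp":[0,0,0],"yaw":0,"grip":0.6}
  ]
}}

```text
clock: 13.02
position: [0.5216, 0.1749, 0.0931]
ee_rot: [0.001, 0.084, 0.996, 0.0]
contact_force: [0.0, 0.0, 4.4]
width: 0.061
gripper_force: 27.4
```

Emit:
{"name": "step_arm", "arguments": {
  "increments": [
    {"dp":[0.012,-0.002,0],"yaw":0,"grip":0.6},
    {"dp":[0.01,-0.002,0],"yaw":0,"grip":0.6},
    {"dp":[0.0075,-0.001,0],"yaw":0,"grip":0.6},
    {"dp":[0.0075,-0.0015,0],"yaw":0,"grip":0.6}
  ]
}}

```text
clock: 13.52
position: [0.5272, 0.1739, 0.0931]
ee_rot: [-0.001, 0.084, 0.996, 0.0]
contact_force: [-2.6, -0.7, 6.5]
width: 0.061
gripper_force: 27.6
```

Emit:
{"name": "step_arm", "arguments": {
  "increments": [
    {"dp":[0.0075,-0.001,0],"yaw":0,"grip":0.6},
    {"dp":[0.0075,-0.0015,0],"yaw":0,"grip":0.6}
  ]
}}

```text
clock: 13.78
position: [0.5292, 0.1735, 0.0931]
ee_rot: [-0.002, 0.084, 0.996, 0.0]
contact_force: [-5.4, 1.4, 8.6]
width: 0.0613
gripper_force: 27.9
```

Emit:
{"name": "step_arm", "arguments": {
  "increments": [
    {"dp":[0.0075,-0.001,0],"yaw":0,"grip":0.6},
    {"dp":[0.0075,-0.0015,0],"yaw":0,"grip":0.6}
  ]
}}

```text
clock: 14.02
position: [0.5308, 0.1732, 0.0931]
ee_rot: [-0.003, 0.084, 0.996, 0.0]
contact_force: [-6.7, 2.4, 10.2]
width: 0.0611
gripper_force: 28.0
```

Emit:
{"name": "step_arm", "arguments": {
  "increments": [
    {"dp":[0.0075,-0.001,0],"yaw":0,"grip":0.6},
    {"dp":[0.0075,-0.0015,0],"yaw":0,"grip":0.6}
  ]
}}

```text
clock: 14.28
position: [0.5344, 0.1726, 0.0931]
ee_rot: [-0.002, 0.084, 0.996, 0.0]
contact_force: [-6.0, 1.6, 8.7]
width: 0.061
gripper_force: 27.9
```

Emit:
{"name": "step_arm", "arguments": {
  "increments": [
    {"dp":[0.0075,-0.001,0],"yaw":0,"grip":0.6},
    {"dp":[0.0075,-0.0015,0],"yaw":0,"grip":0.6}
  ]
}}

```text
clock: 14.52
position: [0.5378, 0.1721, 0.0931]
ee_rot: [-0.002, 0.084, 0.996, 0.0]
contact_force: [-5.3, 0.8, 7.8]
width: 0.0608
gripper_force: 27.8
```

Emit:
{"name": "step_arm", "arguments": {
  "increments": [
    {"dp":[0.0075,-0.001,0],"yaw":0,"grip":0.6},
    {"dp":[0.0075,-0.0015,0],"yaw":0,"grip":0.6}
  ]
}}

```text
clock: 14.78
position: [0.541, 0.1715, 0.0931]
ee_rot: [-0.002, 0.084, 0.996, 0.0]
contact_force: [-5.0, 0.4, 7.8]
width: 0.0611
gripper_force: 27.8
```

Emit:
{"name": "step_arm", "arguments": {
  "increments": [
    {"dp":[0.005,-0.001,0],"yaw":0,"grip":0.6},
    {"dp":[0.005,-0.001,0],"yaw":0,"grip":0.6}
  ]
}}

```text
clock: 15.02
position: [0.5429, 0.1712, 0.0931]
ee_rot: [-0.002, 0.084, 0.996, 0.0]
contact_force: [-5.4, 2.1, 8.6]
width: 0.0615
gripper_force: 27.8
```

Emit:
{"name": "step_arm", "arguments": {
  "increments": [
    {"dp":[0.005,-0.001,0],"yaw":0,"grip":0.6},
    {"dp":[0.005,-0.001,0],"yaw":0,"grip":0.6}
  ]
}}

```text
clock: 15.28
position: [0.5448, 0.1708, 0.0931]
ee_rot: [-0.002, 0.084, 0.996, 0.0]
contact_force: [-4.6, 1.4, 8.1]
width: 0.0612
gripper_force: 27.8
```

Emit:
{"name": "step_arm", "arguments": {
  "increments": [
    {"dp":[0.005,-0.001,0],"yaw":0,"grip":0.6},
    {"dp":[0.005,-0.001,0],"yaw":0,"grip":0.6}
  ]
}}

```text
clock: 15.52
position: [0.5468, 0.1705, 0.0931]
ee_rot: [-0.002, 0.084, 0.996, 0.0]
contact_force: [-4.9, 2.1, 9.6]
width: 0.0607
gripper_force: 27.8
```

Emit:
{"name": "step_arm", "arguments": {
  "increments": [
    {"dp":[0.005,-0.001,0],"yaw":0,"grip":0.6},
    {"dp":[0.005,-0.001,0],"yaw":0,"grip":0.6}
  ]
}}

```text
clock: 15.78
position: [0.5487, 0.1701, 0.0931]
ee_rot: [-0.002, 0.084, 0.996, 0.0]
contact_force: [-5.4, 1.9, 8.5]
width: 0.0605
gripper_force: 27.8
```

Emit:
{"name": "step_arm", "arguments": {
  "increments": [
    {"dp":[0.005,-0.001,0],"yaw":0,"grip":0.6},
    {"dp":[0.005,-0.001,0],"yaw":0,"grip":0.6}
  ]
}}

```text
clock: 16.02
position: [0.5507, 0.1698, 0.0931]
ee_rot: [-0.002, 0.084, 0.996, 0.0]
contact_force: [-5.1, 1.7, 8.2]
width: 0.061
gripper_force: 27.8
```

Emit:
{"name": "step_arm", "arguments": {
  "increments": [
    {"dp":[0.005,-0.001,0],"yaw":0,"grip":0.6},
    {"dp":[0.005,-0.001,0],"yaw":0,"grip":0.6}
  ]
}}

```text
clock: 16.27
position: [0.5514, 0.1696, 0.0931]
ee_rot: [-0.004, 0.084, 0.996, 0.0]
contact_force: [-8.6, 2.5, 12.4]
width: 0.0608
gripper_force: 28.0
```

Force is rising and the advance is stalling, so this is post contact at about x' = 20 mm. I'll ease on a little more.

Emit:
{"name": "step_arm", "arguments": {
  "increments": [
    {"dp":[0.003,-0.0005,0],"yaw":0,"grip":0.6},
    {"dp":[0,0,0],"yaw":0,"grip":0.6}
  ]
}}

```text
clock: 16.52
position: [0.5514, 0.1696, 0.0931]
ee_rot: [-0.004, 0.084, 0.996, 0.0]
contact_force: [-8.7, 2.2, 11.5]
width: 0.0609
gripper_force: 28.0
```

Emit:
{"name": "step_arm", "arguments": {
  "increments": [
    {"dp":[0.003,-0.0005,0],"yaw":0,"grip":0.6},
    {"dp":[0,0,0],"yaw":0,"grip":0.6}
  ]
}}

```text
clock: 16.77
position: [0.5515, 0.1696, 0.0931]
ee_rot: [-0.005, 0.084, 0.996, 0.0]
contact_force: [-9.4, 2.7, 12.3]
width: 0.061
gripper_force: 28.1
```

Emit:
{"name": "step_arm", "arguments": {
  "increments": [
    {"dp":[0.0035,0.0025,0],"yaw":0,"grip":0.6},
    {"dp":[0,0,0],"yaw":0,"grip":0.6}
  ]
}}

```text
clock: 17.02
position: [0.5515, 0.1696, 0.093]
ee_rot: [-0.005, 0.084, 0.996, -0.0]
contact_force: [-11.2, 1.3, 13.4]
width: 0.0608
gripper_force: 28.3
```

```bash
python3 -c "
from rig import manip
s=manip.get_state();print(s['position'],s['contact_force'],s['moment'])"
```

```text
[0.5515301  0.16964299 0.09304877] [-11.17834729   1.34105721  13.40337632] [0.52101    1.74791973 0.05929017]
```

Emit:
{"name": "step_arm", "arguments": {
  "increments": [
    {"dp":[-0.0005,-0.006,0],"yaw":0,"grip":0.6},
    {"dp":[0,0,0],"yaw":0,"grip":0.6}
  ]
}}

```text
clock: 17.27
position: [0.5516, 0.1696, 0.0931]
ee_rot: [-0.005, 0.084, 0.996, 0.001]
contact_force: [-11.2, 5.2, 13.6]
width: 0.061
gripper_force: 28.2
```

```bash
python3 -c "
from rig import manip
s=manip.get_state();print(s['position'],s['contact_force'],s['moment'])"
```

```text
[0.55155427 0.1695636  0.09309115] [-11.23775642   5.17687643  13.63067344] [0.89512631 1.74272796 0.16423774]
```

Emit:
{"name": "step_arm", "arguments": {
  "increments": [
    {"dp":[-0.001,-0.006,0],"yaw":0,"grip":0.6},
    {"dp":[0,0,0],"yaw":0,"grip":0.6}
  ]
}}

```text
clock: 17.52
position: [0.5517, 0.1692, 0.0931]
ee_rot: [-0.005, 0.084, 0.996, 0.002]
contact_force: [-10.1, 7.6, 12.1]
width: 0.0608
gripper_force: 28.1
```

Emit:
{"name": "step_arm", "arguments": {
  "increments": [
    {"dp":[0.001,0.009,0],"yaw":0,"grip":0.6},
    {"dp":[0.001,0.009,0],"yaw":0,"grip":0.6},
    {"dp":[0,0,0],"yaw":0,"grip":0.6}
  ]
}}

```text
clock: 17.9
position: [0.5517, 0.1695, 0.0931]
ee_rot: [-0.005, 0.083, 0.997, -0.001]
contact_force: [-11.4, -2.9, 14.5]
width: 0.0609
gripper_force: 28.3
```

Both lateral directions now resist, so the dish is wedged on both posts. I'll neutralise the lateral and vertical loads, then let go.

Emit:
{"name": "step_arm", "arguments": {
  "increments": [
    {"dp":[-0.001,-0.007,0],"yaw":0,"grip":0.6},
    {"dp":[0,0,0.005],"yaw":0,"grip":0.6},
    {"dp":[0,0,0],"yaw":0,"grip":0.6}
  ]
}}

```text
clock: 18.27
position: [0.5517, 0.1694, 0.0932]
ee_rot: [-0.005, 0.084, 0.996, -0.0]
contact_force: [-9.2, 1.6, 7.2]
width: 0.0613
gripper_force: 27.7
```

Emit:
{"name": "step_arm", "arguments": {
  "increments": [
    {"dp":[0,0,0],"yaw":0,"grip":0.75},
    {"dp":[0,0,0],"yaw":0,"grip":0.85},
    {"dp":[0,0,0],"yaw":0,"grip":0.87}
  ]
}}

```text
clock: 18.65
position: [0.557, 0.1688, 0.0936]
ee_rot: [0.0, 0.084, 0.997, 0.0]
contact_force: [0.2, -1.1, 0.3]
width: 0.0741
gripper_force: 0.0
```

Emit:
{"name": "step_arm", "arguments": {
  "increments": [
    {"dp":[-0.02,0.004,0.02],"yaw":0,"grip":0.87},
    {"dp":[0,0,0.15],"yaw":0,"grip":0.87},
    {"dp":[0,0,0.25],"yaw":0,"grip":0.87},
    {"dp":[-0.25,0,0.15],"yaw":0,"grip":0.87},
    {"dp":[-0.3,0,0],"yaw":0,"grip":0.87}
  ]
}}

```text
clock: 19.27
position: [0.444, 0.1701, 0.2106]
ee_rot: [0.003, 0.084, 0.996, 0.001]
contact_force: [-1.7, 0.8, 0.4]
width: 0.0743
gripper_force: 0.0
```

Emit:
{"name": "step_arm", "arguments": {
  "increments": [
    {"dp":[-0.3,0,0],"yaw":0,"grip":0.87},
    {"dp":[-0.2,0,0],"yaw":0,"grip":0.87},
    {"dp":[0,0,0],"yaw":0,"grip":0.87}
  ]
}}

```text
clock: 19.65
position: [0.3392, 0.1694, 0.208]
ee_rot: [-0.0, 0.083, 0.997, -0.0]
contact_force: [-0.6, 0.7, 1.0]
width: 0.0743
gripper_force: 0.0
```

```bash
python3 - <<'E'
from h import *
a=cams.get_image("top");b=cams.get_image("side")
A=cv2.resize(a[165:245,240:315],None,fx=5,fy=5,interpolation=cv2.INTER_CUBIC)
B=cv2.resize(b[195:265,255:335],None,fx=5,fy=5,interpolation=cv2.INTER_CUBIC)
h=max(A.shape[0],B.shape[0]);f=lambda I:cv2.copyMakeBorder(I,0,h-I.shape[0],0,0,cv2.BORDER_CONSTANT)
cv2.imwrite("pics/c5.png",np.hstack([f(A),f(B)]))
hsv=cv2.cvtColor(a,cv2.COLOR_BGR2HSV);m=np.zeros(a.shape[:2],np.uint8);m[190:235,255:300]=255
k=cv2.morphologyEx(cv2.inRange(hsv,(0,14,150),(60,255,255))&m,cv2.MORPH_OPEN,np.ones((3,3)))
cs,_=cv2.findContours(k,cv2.RETR_EXTERNAL,cv2.CHAIN_APPROX_NONE);e=cv2.minEnclosingCircle(max(cs,key=cv2.contourArea))
O=np.array([.5319,.1732]);t=-.171;R=np.array([[np.cos(t),-np.sin(t)],[np.sin(t),np.cos(t)]])
p=onz("top",e[0],.083);print(e,p,R.T@(p[:2]-O))
E
```

```text
((274.26470947265625, 207.5), 9.410482406616211) [0.55059227 0.16929528 0.083     ] [ 0.01908411 -0.00066694]
```

View pics/c5.png

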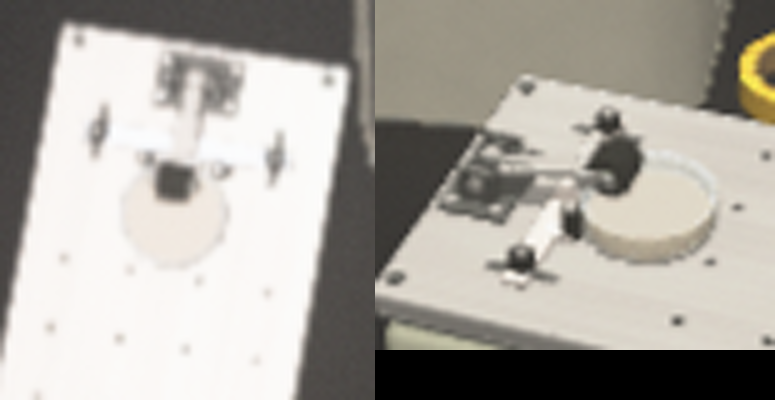

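The top view shows the roller at crop (175,183) resting on the lid, and the dish against the posts at (148,158) and (222,170). My readings hint it may be touching the +y post first, with the home position up to 1 mm further toward -y. There's time, so I'll regrip lightly and check by feel.

Emit:
{"name": "step_arm", "arguments": {
  "increments": [
    {"dp":[0.25,0,0],"yaw":0,"grip":0.87},
    {"dp":[0.3,0,0],"yaw":0,"grip":0.87},
    {"dp":[0.3,0,0],"yaw":0,"grip":0.87},
    {"dp":[0.21,0,-0.05],"yaw":0,"grip":0.87},
    {"dp":[0,0,-0.1],"yaw":0,"grip":0.87}
  ]
}}

```text
clock: 20.38
position: [0.561, 0.1693, 0.1771]
ee_rot: [0.002, 0.085, 0.996, 0.0]
contact_force: [-1.3, 0.2, -0.0]
width: 0.0746
gripper_force: 0.0
```

Emit:
{"name": "step_arm", "arguments": {
  "increments": [
    {"dp":[0,0,-0.15],"yaw":0,"grip":0.87},
    {"dp":[0,0,-0.1],"yaw":0,"grip":0.87},
    {"dp":[0,0,0],"yaw":0,"grip":0.87},
    {"dp":[0,0,0],"yaw":0,"grip":0.87}
  ]
}}

```text
clock: 20.88
position: [0.5561, 0.1696, 0.1282]
ee_rot: [0.001, 0.084, 0.996, 0.0]
contact_force: [0.5, 0.6, 1.1]
width: 0.0744
gripper_force: 0.0
```

Emit:
{"name": "step_arm", "arguments": {
  "increments": [
    {"dp":[-0.025,0,-0.04],"yaw":0,"grip":0.87},
    {"dp":[0,0,-0.06],"yaw":0,"grip":0.87},
    {"dp":[0,0,-0.05],"yaw":0,"grip":0.87},
    {"dp":[0,0,0],"yaw":0,"grip":0.87}
  ]
}}

```text
clock: 21.38
position: [0.5488, 0.1696, 0.0967]
ee_rot: [-0.001, 0.084, 0.997, -0.0]
contact_force: [0.2, -0.9, 0.3]
width: 0.0743
gripper_force: 0.0
```

Emit:
{"name": "step_arm", "arguments": {
  "increments": [
    {"dp":[0.01,-0.002,-0.012],"yaw":0,"grip":0.85},
    {"dp":[0,0,0],"yaw":0,"grip":0.78},
    {"dp":[0,0,0],"yaw":0,"grip":0.77}
  ]
}}

```text
clock: 21.75
position: [0.5519, 0.1693, 0.0956]
ee_rot: [0.0, 0.084, 0.997, 0.0]
contact_force: [0.3, -0.7, 0.5]
width: 0.0657
gripper_force: 0.0
```

Emit:
{"name": "step_arm", "arguments": {
  "increments": [
    {"dp":[0,0,0],"yaw":0,"grip":0.6},
    {"dp":[0,0,0],"yaw":0,"grip":0.6},
    {"dp":[0,0,0],"yaw":0,"grip":0.6}
  ],
  "squeeze": 25
}}

```text
clock: 22.12
position: [0.5519, 0.1693, 0.096]
ee_rot: [0.0, 0.084, 0.997, 0.0]
contact_force: [-0.2, 0.6, 5.5]
width: 0.0607
gripper_force: 27.2
```

Emit:
{"name": "step_arm", "arguments": {
  "increments": [
    {"dp":[0.005,-0.001,0],"yaw":0,"grip":0.6},
    {"dp":[-0.001,-0.005,0],"yaw":0,"grip":0.6},
    {"dp":[0,0,0],"yaw":0,"grip":0.6}
  ]
}}

```text
clock: 22.5
position: [0.5519, 0.1692, 0.0959]
ee_rot: [-0.0, 0.084, 0.996, 0.001]
contact_force: [-3.0, 3.4, 6.6]
width: 0.0609
gripper_force: 27.4
```

Emit:
{"name": "step_arm", "arguments": {
  "increments": [
    {"dp":[-0.001,-0.005,0],"yaw":0,"grip":0.6},
    {"dp":[0,0,0],"yaw":0,"grip":0.6}
  ]
}}

```text
clock: 22.75
position: [0.5519, 0.169, 0.096]
ee_rot: [-0.0, 0.084, 0.996, 0.002]
contact_force: [-1.5, 5.0, 6.2]
width: 0.0611
gripper_force: 27.3
```

Emit:
{"name": "step_arm", "arguments": {
  "increments": [
    {"dp":[-0.001,-0.005,0],"yaw":0,"grip":0.6},
    {"dp":[0,0,0],"yaw":0,"grip":0.6}
  ]
}}

```text
clock: 23.0
position: [0.5521, 0.1683, 0.096]
ee_rot: [0.0, 0.084, 0.996, 0.002]
contact_force: [-0.8, 6.2, 5.0]
width: 0.0611
gripper_force: 27.3
```

Emit:
{"name": "step_arm", "arguments": {
  "increments": [
    {"dp":[0.005,-0.001,0],"yaw":0,"grip":0.6},
    {"dp":[0.005,-0.001,0],"yaw":0,"grip":0.6},
    {"dp":[0,0,0],"yaw":0,"grip":0.6}
  ]
}}

```text
clock: 23.38
position: [0.5523, 0.1682, 0.096]
ee_rot: [-0.002, 0.084, 0.996, 0.002]
contact_force: [-5.3, 8.1, 8.1]
width: 0.061
gripper_force: 27.6
```

Emit:
{"name": "step_arm", "arguments": {
  "increments": [
    {"dp":[-0.001,-0.005,0],"yaw":0,"grip":0.6},
    {"dp":[0,0,0],"yaw":0,"grip":0.6}
  ]
}}

```text
clock: 23.62
position: [0.5523, 0.1681, 0.096]
ee_rot: [-0.001, 0.084, 0.996, 0.003]
contact_force: [-4.1, 9.8, 7.7]
width: 0.0608
gripper_force: 27.5
```

Emit:
{"name": "step_arm", "arguments": {
  "increments": [
    {"dp":[-0.001,-0.005,0],"yaw":0,"grip":0.6},
    {"dp":[0,0,0],"yaw":0,"grip":0.6}
  ]
}}

```text
clock: 23.88
position: [0.5523, 0.1681, 0.0961]
ee_rot: [-0.001, 0.085, 0.996, 0.004]
contact_force: [-4.4, 12.3, 7.5]
width: 0.0609
gripper_force: 27.5
```

Emit:
{"name": "step_arm", "arguments": {
  "increments": [
    {"dp":[0.003,0.015,0],"yaw":0,"grip":0.6},
    {"dp":[0.001,0.005,0],"yaw":0,"grip":0.6},
    {"dp":[0,0,0],"yaw":0,"grip":0.6}
  ]
}}

```text
clock: 24.25
position: [0.5523, 0.1684, 0.0959]
ee_rot: [-0.002, 0.084, 0.996, 0.0]
contact_force: [-5.2, 1.8, 9.7]
width: 0.0608
gripper_force: 27.6
```

Emit:
{"name": "step_arm", "arguments": {
  "increments": [
    {"dp":[0.002,0.01,0],"yaw":0,"grip":0.6},
    {"dp":[0,0,0],"yaw":0,"grip":0.6}
  ]
}}

```text
clock: 24.5
position: [0.5524, 0.1685, 0.0959]
ee_rot: [-0.002, 0.083, 0.997, -0.001]
contact_force: [-6.4, -4.5, 9.3]
width: 0.0612
gripper_force: 27.7
```

Emit:
{"name": "step_arm", "arguments": {
  "increments": [
    {"dp":[0.001,0.005,0],"yaw":0,"grip":0.6},
    {"dp":[0,0,0],"yaw":0,"grip":0.6}
  ]
}}

```text
clock: 24.75
position: [0.5524, 0.1687, 0.0959]
ee_rot: [-0.003, 0.083, 0.997, -0.002]
contact_force: [-6.6, -6.4, 11.3]
width: 0.061
gripper_force: 27.8
```

Emit:
{"name": "step_arm", "arguments": {
  "increments": [
    {"dp":[0.001,0.008,0],"yaw":0,"grip":0.6},
    {"dp":[0,0,0],"yaw":0,"grip":0.6}
  ]
}}

```text
clock: 25.0
position: [0.5524, 0.1689, 0.096]
ee_rot: [-0.003, 0.083, 0.997, -0.004]
contact_force: [-5.7, -11.4, 12.5]
width: 0.0609
gripper_force: 27.9
```

Both sides now stall under more than 10 N, so the dish is wedged between both posts, and the lateral-neutral y is about 0.1685. I'll neutralise, press lightly home and release.

Emit:
{"name": "step_arm", "arguments": {
  "increments": [
    {"dp":[-0.003,-0.019,0],"yaw":0,"grip":0.6},
    {"dp":[0.007,-0.001,0],"yaw":0,"grip":0.6},
    {"dp":[0,0,0],"yaw":0,"grip":0.6}
  ]
}}

```text
clock: 25.38
position: [0.5525, 0.1685, 0.0959]
ee_rot: [-0.004, 0.084, 0.996, -0.0]
contact_force: [-8.2, 1.4, 12.1]
width: 0.0609
gripper_force: 27.8
```

Lateral force is now about zero and the seating push is about 8 N. Releasing and retreating.

Emit:
{"name": "step_arm", "arguments": {
  "increments": [
    {"dp":[0,0,0.005],"yaw":0,"grip":0.6},
    {"dp":[0,0,0],"yaw":0,"grip":0.75},
    {"dp":[0,0,0],"yaw":0,"grip":0.85},
    {"dp":[0,0,0],"yaw":0,"grip":0.87}
  ]
}}

```text
clock: 25.88
position: [0.5564, 0.1682, 0.0963]
ee_rot: [0.0, 0.084, 0.996, 0.0]
contact_force: [-0.1, 0.0, 0.4]
width: 0.0744
gripper_force: 0.0
```

Emit:
{"name": "step_arm", "arguments": {
  "increments": [
    {"dp":[-0.015,0.003,0.02],"yaw":0,"grip":0.87},
    {"dp":[0,0,0.15],"yaw":0,"grip":0.87},
    {"dp":[0,0,0.25],"yaw":0,"grip":0.87},
    {"dp":[-0.25,0,0.15],"yaw":0,"grip":0.87},
    {"dp":[-0.3,0,0],"yaw":0,"grip":0.87}
  ]
}}

```text
clock: 26.5
position: [0.4444, 0.1693, 0.2132]
ee_rot: [0.003, 0.084, 0.996, 0.001]
contact_force: [-0.3, 0.1, -0.3]
width: 0.0746
gripper_force: 0.0
```

Emit:
{"name": "step_arm", "arguments": {
  "increments": [
    {"dp":[-0.3,0,0],"yaw":0,"grip":0.87},
    {"dp":[-0.2,0,0],"yaw":0,"grip":0.87},
    {"dp":[0,0,0],"yaw":0,"grip":0.87}
  ]
}}

```text
clock: 26.88
position: [0.3396, 0.1686, 0.2106]
ee_rot: [-0.0, 0.083, 0.997, -0.0]
contact_force: [-0.1, 0.3, -0.2]
width: 0.0738
gripper_force: 0.0
```

```bash
python3 - <<'E'
from h import *
a=cams.get_image("top");b=cams.get_image("side")
A=cv2.resize(a[165:245,240:315],None,fx=5,fy=5,interpolation=cv2.INTER_CUBIC)
B=cv2.resize(b[195:265,255:335],None,fx=5,fy=5,interpolation=cv2.INTER_CUBIC)
h=max(A.shape[0],B.shape[0]);f=lambda I:cv2.copyMakeBorder(I,0,h-I.shape[0],0,0,cv2.BORDER_CONSTANT)
cv2.imwrite("pics/c6.png",np.hstack([f(A),f(B)]))
E
```

```text
(no output)
```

View pics/c6.png

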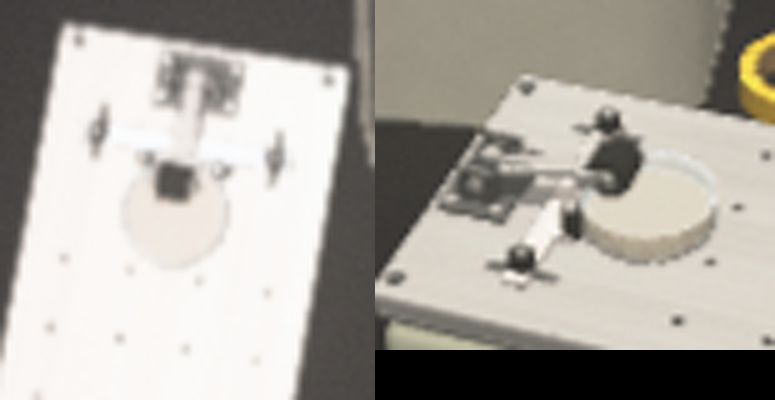

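The dish, centred at about (176,212), lies flat against both posts at (148,158) and (222,170). The roller rests on the lid at (175,183), and the gripper is well clear. Handing in.

```bash
python3 -c "
from rig import ticket
print(ticket.sign_off())"
```

```text
the job is handed in; nothing more can be done
None
```

The petri dish is handed in at about 27 s: flat on the platform, felt against both posts and released with the roller on its lid, but I regripped it once under the arm to centre it, and the sign-off gave no verdict.

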